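Close the filter box and present its loose bolt

TASK

Close up the open filter box: fold its inner cover leaf (the plain one) fully down first, then the outer leaf (the one with a raised rim along its free edge) fully down. Then tap down on the bolts of its front ledge, one after another, until you find the loose one, which sinks under the tap. Lift that bolt's hinged cap at least two thirds of the way open (about 60 degrees) and finish while still holding it up, because it falls shut when let go; leave the other two caps shut, both leaves closed and the things around the box where they are.

Things in the scene. Friction and masses are not known exactly. Their poses are not given: they have to be found in the camera images.
- filter_box: Fixed white box with an open top and a pleated filter inside, and an aluminium ledge on the side facing the robot. Origin on the table, x away from the robot, z up, yaw within 0.25 rad. In its frame, mm: box x -20 to 140, y -130 to 130, z 0 to 90; ledge x -130 to -20, y -150 to 150, z 0 to 30. Cover leaves on the +y and -y rims; three look-alike bolts with caps on the ledge at y +90, 0, -90.
- bolt_left (a point): Top centre of the bolt at the box's +y end of the ledge, 88 mm above the table: a fixed point, does not follow the bolt. Hex head 22 to 25 mm wide, 17 mm proud of the cap plate (48 mm wide, 6 thick) that lies round it. Any of the three may be the loose one: it sinks 7 mm under a push of 3 N or more and stays down; the tight ones are rigid.
- bolt_middle (a point): Top centre of the bolt at the middle of the ledge, 88 mm above the table: a fixed point, does not follow the bolt. Hex head 22 to 25 mm wide, 17 mm proud of the cap plate (48 mm wide, 6 thick) that lies round it. Any of the three may be the loose one: it sinks 7 mm under a push of 3 N or more and stays down; the tight ones are rigid.
- bolt_right (a point): Top centre of the bolt at the box's -y end of the ledge, 88 mm above the table: a fixed point, does not follow the bolt. Hex head 22 to 25 mm wide, 17 mm proud of the cap plate (48 mm wide, 6 thick) that lies round it. Any of the three may be the loose one: it sinks 7 mm under a push of 3 N or more and stays down; the tight ones are rigid.
- tongue_left (a point): Centre of the front tongue of the shut cap round bolt_left, 68 mm above the table (fixed point, does not follow the cap). Tongue 16 mm wide (box y), 10 thick, 24 long (box x), 33 mm free below it. The cap's hinge line runs along box y, 72 mm behind (+x) at the same height; opening, the tongue goes up and to +x. Lifting takes 1 to 2 N; pinch it across its width.
- tongue_middle (a point): Centre of the front tongue of the shut cap round bolt_middle, 68 mm above the table (fixed point, does not follow the cap). Tongue 16 mm wide (box y), 10 thick, 24 long (box x), 33 mm free below it. The cap's hinge line runs along box y, 72 mm behind (+x) at the same height; opening, the tongue goes up and to +x. Lifting takes 1 to 2 N; pinch it across its width.
- tongue_right (a point): Centre of the front tongue of the shut cap round bolt_right, 68 mm above the table (fixed point, does not follow the cap). Tongue 16 mm wide (box y), 10 thick, 24 long (box x), 33 mm free below it. The cap's hinge line runs along box y, 72 mm behind (+x) at the same height; opening, the tongue goes up and to +x. Lifting takes 1 to 2 N; pinch it across its width.
- inner_leaf_hinge (a point): Middle of the inner leaf's hinge line (along box x), on the box's +y rim, 93 mm above the table; fixed. The leaf is a plain flat aluminium plate, 156 mm along the hinge, 122 mm from hinge to free edge, 4 mm thick; shut, it lies level over the box.
- inner_leaf_edge (a point): Middle of the free edge of the inner leaf; moves with the leaf.
- inner_leaf (a joint): Opening of the inner leaf, rad: 0 shut (level), about 1.57 upright, more leans outwards, stop at 1.95. Starts between 1.25 and 1.7. A stiff hinge: it stays where it is left, and takes about 1 to 3 N to push at 90 mm from the hinge.
- outer_leaf_hinge (a point): Middle of the outer leaf's hinge line (along box x), on the box's -y rim, 99 mm above the table; fixed. The leaf is an aluminium plate with a rim 8 mm wide, 10 mm tall on top of its free edge, 156 mm along the hinge, 132 mm from hinge to free edge, 4 mm thick; shut, it lies level over the box, lapping over the inner leaf.
- outer_leaf_edge (a point): Middle of the free edge of the outer leaf; moves with the leaf.
- outer_leaf (a joint): Opening of the outer leaf, rad: 0 shut (level), about 1.57 upright, more leans outwards, stop at 1.95. Starts between 1.25 and 1.7. A stiff hinge: it stays where it is left, and takes about 1 to 3 N to push at 90 mm from the hinge.
- loose_bolt (a joint): How far the loose bolt (wherever it is) has sunk, m: 0 at the start, 0.007 fully down; it stays down.
- loose_cap (a joint): Opening of the cap round the loose bolt (wherever it is), rad: 0 shut, 1.05 is 60 degrees, stop at 1.5. It falls shut by its weight and a weak spring from every angle.
- tight_cap_1 (a joint): Opening of the cap of one of the two tight bolts (which place is not told), rad: 0 shut; to be left shut.
- tight_cap_2 (a joint): The same for the other tight bolt's cap.
- reagent_jar: Bystander, to be left alone: small closed jar 48 mm across, 62 mm tall, beside the box's +y side. Origin at the centre of its underside.
- screw_tray: Bystander, to be left alone: low steel tray 70 x 90 x 25 mm, beside the box's -y side. Origin at the centre of its underside.
- wrench: Bystander, to be left alone: steel wrench 150 mm long lying flat beside the box's +y side. Origin at the centre of its underside.
- tip_box: Bystander, to be left alone: clear plastic box 85 x 120 x 60 mm beyond the box. Origin at the centre of its underside.
- spray_bottle: Bystander, to be left alone: white bottle 70 mm across, 180 mm tall, off to the robot's right. Origin at the centre of its underside.
- beaker: Bystander, to be left alone: glass beaker 70 mm across, 90 mm tall, beyond the box. Origin at the centre of its underside.
- notebook: Bystander, to be left alone: closed pad 150 x 210 x 14 mm, off to the robot's left. Origin at the centre of its underside.

How it is judged:
By the outcome, as a careful person would: the job done as asked, in the order asked, and still so for the second after the job is handed in, while the arm keeps its last pose, push and grip.
It also fails if it takes over 67 s, if anything falls off the work surface, if the arm or the gripper's body presses on something with over 40 N, if the wrist force passes 120 N, or if a joint passes its speed limit or range.

ROBOT

A 7-joint arm with a two-finger parallel gripper is mounted at the origin on the work surface. World frame = base frame: x ahead of the robot, y to its left, z up, the work surface at z = 0. Lengths are in m, angles in degrees, forces in N, time in s.
With the tool pointing down it reaches from about 0.4 to 0.9 m from the base axis. Payload 5.6 kg.
Tool frame: the origin (TCP) lies at the very end of the fingers, on their centre line; the grasp point (between the pads) lies 19 mm behind it (grip_depth is the distance from the TCP to the grasp point, in m); y points along the fingers, x is the direction in which the jaws open and shut, and the axes are right-handed (so a half turn about y gives the same grasp; the last joint's range is limited). The gripper opens to 92 mm and grips with 3 to 60 N. Pads are 20 mm wide; open, the fingers measure 128 mm over their backs; the gripper's body (75 mm by 189 mm) begins 69 mm behind the grasp point.
Start: joints at [-66.921, 26.786, -0.665, 91.828, 0.344, 61.387, -3.226], TCP at [0.28, 0.586, 0.215] pointing down, gripper open.
Joint ranges: [-144.91, 144.91], [-17.63, 115.5], [-89.93, 88.59], [15.96, 139.68], [-74.01, 254.01], [8.47, 105.57], [-167.45, 167.45]. Speed limits (degrees/s): [147.25, 147.25, 180, 180, 180, 180, 180].

INTERFACE

Orientations are given as a 3x3 rotation matrix whose columns are the frame's x, y, z axes.
In Python, from rig import * gives the robot as it stands.
- The arm moves only by the tool drive_tool, never from a script. Its argument "moves" is one flat list of numbers, 7 for each row, row after row: the shift along the world's x, y, z as a fraction of full scale, then the turn, a rotation vector about the world's x, y, z as a fraction of full scale, then the closure, from -1 (fully open) to 1 (shut). A call has 1 to 10 rows; each row is the pose to reach, as a shift and turn from the pose commanded when the call began; what a row does not reach only later rows make up. Full scale, the value 1, is 0.25 m for a shift and 1.5 rad for a turn. A row lasts 1/12 s, in which the tool goes at most 41.7 mm and 7.16 degrees, less where a joint would pass 70% of its speed; a pose out of reach is approached as far as the arm can. A call with a number of a shift or a turn outside -1 to 1 is refused whole. A call with a gripper value outside its range is refused whole. The fingers move at their own pace and stop on an object; the grip force is fixed at half the most. Time passes only in rows, so rows that repeat a pose let the fingers close. It gives the time, the measured TCP pose, the force and the opening at its end, in the units of the state.
- read_state(): the state, without advancing time (a new reading comes with each control period).
- camera(name): name is "scene" or "top" or "wrist"; returns the picture (384x512x3 uint8, blue, green, red); there is no depth.
- camera_model(name): a dict with "camera_matrix" (3x3 intrinsics, pixels), "R" (3x3) and "t" (3): a world point X has camera coordinates R X + t; the wrist camera has in their place "mount" (4x4, takes a point from camera to tool coordinates, whose origin is the TCP and whose axes are the tool frame's). Camera axes: x right, y down, z forward; pixel columns grow to the right and rows downward; lengths in m; the calibration is good to about 2 mm. A picture is of the moment at which its call begins: read the wrist's pose just before it. camera_model takes no time and is no camera call.
- sign_off(): hands the job in, once; it reports no verdict.
Trained networks look in the newest picture that a camera, given by its name, has taken for a name from the list of things; names that differ only in an ending like _2 or _b are one class to them, and where a whole thing is asked for, a point or a joint stands for the part that bears it (a point fixed in the world has none). Each returns a list of dicts, best first, with "confidence" (0 to 1); they miss things now and then, are a little off and sometimes report something else, mostly with a low value. They report only what shows in the picture. A call takes as long as a camera call.
- boxes_of(query, camera): "xyz" ([x, y, z] in m, in the coordinates of the camera as it stood for that picture, good to about 4 mm: the middle of the surface that is visible of it).
The state is a dict: "clock": time; "joints": joint angles; "qd": joint speeds; "effort": joint torques, N m; "tcp_pos": TCP position; "tcp_rot": TCP orientation; "force": force on the tool from outside, world axes, zero at the start; "torque": the same for the moment, N m; "width": finger opening in m.
Only numpy, scipy, OpenCV 4.12 (cv2) and the standard library are available. Lean on these libraries where they do the work, as an engineer would, in place of code of your own. Each camera call takes 0.05 s, during which the arm holds its last target.

## Working session

There is one attempt and no reset: what is moved stays moved. The work goes in short steps, Python scripts to look and compute and a tool call to move; the robot and the scene stay as the last step left them, time stands still between calls to the robot, and variables do not carry over. Pictures are saved under pics/ and viewed, and the job is handed in when it is done.

Besides the shell and the picture viewer there is one more tool, called after ">>>" as a command line: name --argument value ..., lists and objects as JSON in quotes. drive_tool: Moves the arm, as the interface text tells. Shift numbers are shares of 0.25 m and turn numbers shares of 1.5 rad, none past 1 either way. Its arguments: {"type":"object","properties":{"moves":{"type":"array","items":{"type":"number","minimum":-1,"maximum":1}}},"required":["moves"]}

```bash
mkdir -p pics; ls; python3 - <<'E'
from rig import *
import cv2,numpy as np
s=read_state();print({k:np.round(v,3).tolist() for k,v in s.items()})
for c in ["scene","top"]:
    im=camera(c);cv2.imwrite(f"pics/{c}0.png",im)
    m=camera_model(c);R=np.array(m["R"]);t=np.array(m["t"]);print(c,m)
    for q in ["filter_box","inner_leaf","outer_leaf","inner_leaf_edge","outer_leaf_edge","tongue_left","bolt_left","loose_cap","reagent_jar","screw_tray","wrench"]:
        try:
            for d in boxes_of(q,c)[:4]: print(q,round(d["confidence"],2),np.round(R.T@(np.array(d["xyz"])-t),3))
        except Exception as e: print(q,e)
print(camera_model("wrist"))
E
```

```text
pics
{'clock': 0.0, 'joints': [-66.92, 26.834, -0.665, 91.882, 0.346, 61.387, -3.227], 'qd': [0.004, 0.031, 0.066, 0.009, -0.119, -0.001, -0.06], 'effort': [0.0, -52.056, -0.012, -24.375, -0.057, 0.017, 0.0], 'tcp_pos': [0.28, 0.586, 0.214], 'tcp_rot': [[0.431, -0.001, -0.902], [0.902, -0.002, 0.431], [-0.002, -1.0, -0.0]], 'force': [0.039, -0.516, 0.488], 'torque': [-0.032, 0.023, -0.025], 'width': 0.092}
scene {'camera_matrix': array([[418.44598064,   0.        , 255.99962683],
       [  0.        , 418.44598064, 194.92152121],
       [  0.        ,   0.        ,   1.        ]]), 'R': array([[-0.22078353,  0.97517256, -0.01712048],
       [ 0.70105231,  0.14646877, -0.69790583],
       [-0.678071  , -0.16608846, -0.71598487]]), 't': array([ 0.12858777, -0.33930367,  1.74877661])}
filter_box 0.84 [0.607 0.088 0.067]
inner_leaf 0.95 [0.598 0.212 0.17 ]
outer_leaf 0.75 [ 0.648 -0.031  0.23 ]
outer_leaf_edge 0.71 [ 0.653 -0.029  0.232]
outer_leaf_edge 0.35 [0.763 0.031 0.061]
outer_leaf_edge 0.33 [0.6   0.206 0.171]
tongue_left 0.61 [0.605 0.084 0.075]
bolt_left 0.82 [0.604 0.089 0.066
[... 1014 characters left out ...]
ose_cap 0.54 [0.478 0.065 0.07 ]
reagent_jar 0.63 [0.428 0.283 0.062]
screw_tray 0.66 [ 0.594 -0.13   0.002]
screw_tray 0.33 [0.565 0.085 0.055]
wrench 0.57 [0.574 0.275 0.006]
{'camera_matrix': array([[272.2610695 ,   0.        , 257.91926708],
       [  0.        , 272.2610695 , 188.92297689],
       [  0.        ,   0.        ,   1.        ]]), 'mount': array([[ 9.99999820e-01,  5.23415375e-04,  2.93465395e-04,
        -7.85127512e-04],
       [-1.31727910e-04, -2.85644072e-01,  9.58335769e-01,
        -1.70269524e-01],
       [ 5.85434327e-04, -9.58335635e-01, -2.85643952e-01,
         8.13782288e-02],
       [ 0.00000000e+00,  0.00000000e+00,  0.00000000e+00,
         1.00000000e+00]])}
```

View pics/scene0.png

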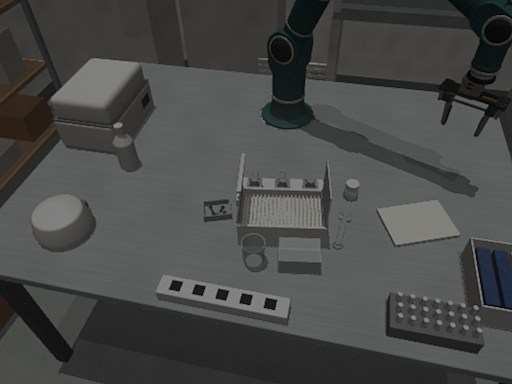

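View pics/top0.png

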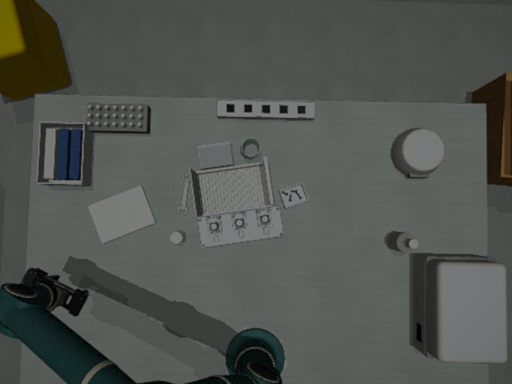

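```bash
python3 - <<'E'
import cv2
a=cv2.imread("pics/top0.png")[125:260,160:320]
cv2.imwrite("pics/topz.png",cv2.resize(a,None,fx=5,fy=5,interpolation=cv2.INTER_CUBIC)[:600])
cv2.imwrite("pics/topz.png",cv2.convertScaleAbs(cv2.resize(a,(640,540),interpolation=cv2.INTER_CUBIC),alpha=1.2))
a=cv2.imread("pics/scene0.png")[145:275,195:365]
cv2.imwrite("pics/scz.png",cv2.convertScaleAbs(cv2.resize(a,(680,520),interpolation=cv2.INTER_CUBIC),alpha=1.3))
E
```

```text
(no output)
```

View pics/topz.png

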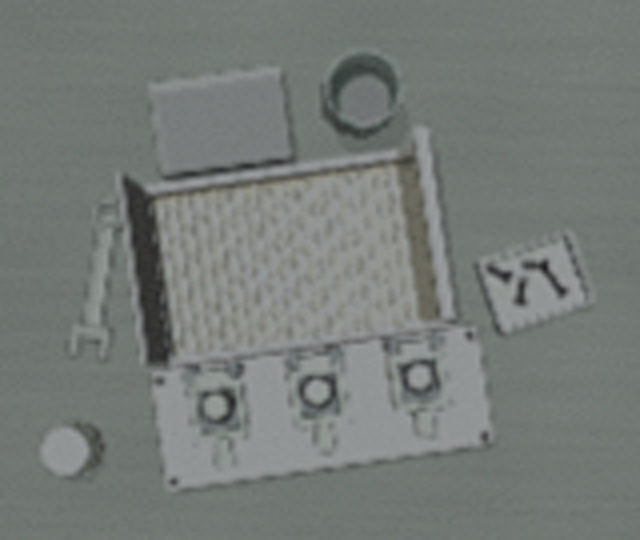

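View pics/scz.png

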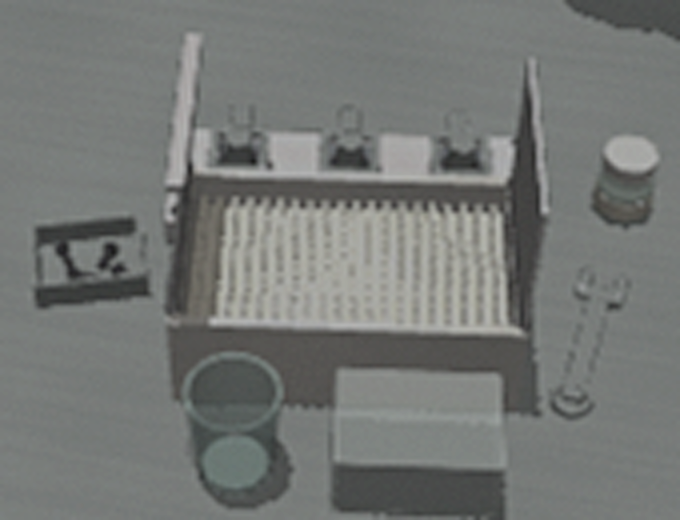

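```bash
cat > h.py <<'E'
from rig import *
import cv2,numpy as np
from scipy.optimize import least_squares
def proj(c,P):
    m=camera_model(c);Pc=(np.array(m["R"])@np.atleast_2d(P).T).T+np.array(m["t"])
    q=(np.array(m["camera_matrix"])@Pc.T).T; return q[:,:2]/q[:,2:]
def W(p,P):
    P=np.atleast_2d(P);c,s=np.cos(p[2]),np.sin(p[2])
    return np.c_[p[0]+c*P[:,0]-s*P[:,1],p[1]+s*P[:,0]+c*P[:,1],P[:,2]]
E
python3 - <<'E'
from h import *
tz=lambda l:np.array(l)/4+[160,125]
sz=lambda l:np.array(l)/4+[195,145]
def model(p):
    bx,tx=p[3],p[3]-.036
    T=[[bx,.09,.088],[bx,0,.088],[bx,-.09,.088],[-.13,.15,.03],[-.13,-.15,.03],[-.02,.15,.03],[-.02,-.15,.03],[tx,.09,.068],[tx,0,.068],[tx,-.09,.068]]
    S=[[.14,.13,.09],[.14,-.13,.09],[.14,.13,0]]
    return T,S
ot=tz([[218,406],[318,390],[421,376],[170,489],[493,440],[155,367],[474,325],[225,452],[326,436],[427,422]])
os=sz([[527,333],[170,323],[535,413]])
def f(p):
    T,S=model(p)
    return np.r_[(proj("top",W(p,np.array(T)))-ot).ravel(),(proj("scene",W(p,np.array(S)))-os).ravel()]
r=least_squares(f,[.57,.08,.1,-.07],loss="soft_l1",x_scale=[.01,.01,.1,.01]);print(r.x);print(f(r.x).reshape(-1,2).round(1))
p=r.x; np.save("p.npy",p)
for n,P in dict(boltL=[p[3],.09,.088],boltM=[p[3],0,.088],boltR=[p[3],-.09,.088],tonL=[p[3]-.036,.09,.068],tonM=[p[3]-.036,0,.068],tonR=[p[3]-.036,-.09,.068],ih=[.06,.13,.093],oh=[.06,-.13,.099]).items(): print(n,W(p,P).round(4))
# leaf angle fits
for nm,y0,z0,L,sg in(("in",.13,.093,.122,-1),("out",-.13,.099,.132,1)):
  for a in (1.25,1.4,1.55,1.7):
    E=W(p,[[x,y0+sg*L*np.cos(a),z0+L*np.sin(a)] for x in(-.018,.06,.138)])
    print(nm,a,((proj("top",E)-[160,125])*4).round(0).tolist(),((proj("scene",E)-[195,145])*4).round(0).tolist(),E[1].round(3))
E
```

```text
[ 0.54701747  0.07461374  0.17809374 -0.06501839]
[[-0.5  1. ]
 [-0.   1. ]
 [-0.3  0.5]
 [-0.8  0.3]
 [ 0.5 -0.4]
 [-1.5  0.6]
 [ 0.5 -1.7]
 [-0.2 -0.5]
 [-0.3 -0.5]
 [-0.3 -1. ]
 [ 0.  -0.1]
 [-1.2  0.3]
 [-5.1 -1. ]]
boltL [[0.4671 0.1517 0.088 ]]
boltM [[0.483  0.0631 0.088 ]]
boltR [[ 0.499  -0.0255  0.088 ]]
tonL [[0.4317 0.1453 0.068 ]]
tonM [[0.4476 0.0567 0.068 ]]
tonR [[ 0.4635 -0.0319  0.068 ]]
ih [[0.583  0.2132 0.093 ]]
oh [[ 0.6291 -0.0427  0.099 ]]
in 1.25 [[191.0, 356.0], [176.0, 260.0], [162.0, 165.0]] [[475.0, 61.0], [481.0, 134.0], [487.0, 215.0]] [0.59  0.175 0.209]
in 1.4 [[168.0, 359.0], [154.0, 263.0], [140.0, 168.0]] [[500.0, 57.0], [507.0, 130.0], [515.0, 211.0]] [0.587 0.193 0.213]
in 1.55 [[145.0, 363.0], [131.0, 267.0], [117.0, 171.0]] [[526.0, 55.0], [534.0, 129.0], [543.0, 209.0]] [0.583 0.211 0.215]
in 1.7 [[123.0, 366.0], [109.0, 270.0], [95.0, 175.0]] [[551.0, 57.0], [560.0, 130.0], [570.0, 211.0]] [0.58  0.229 0.214]
out 1.25 [[412.0, 321.0], [397.0, 224.0], [382.0, 129.0]] [[229.0, 41.0], [224.0, 113.0], [217.0, 193.0]] [ 0.622 -0.002  0.224]
out 1.4 [[436.0, 317.0], [421.0, 220.0], [405.0, 124.0]] [[203.0, 35.0], [196.0, 108.0], [188.0, 187.0]] [ 0.625 -0.021  0.229]
out 1.55 [[460.0, 313.0], [445.0, 216.0], [430.0, 120.0]] [[176.0, 33.0], [168.0, 105.0], [159.0, 185.0]] [ 0.629 -0.04   0.231]
out 1.7 [[485.0, 309.0], [469.0, 212.0], [454.0, 116.0]] [[149.0, 33.0], [139.0, 106.0], [129.0, 185.0]] [ 0.632 -0.059  0.23 ]
```

>>> drive_tool --moves '[0.5,-0.5,0.14,0,0,0.416,1,0.5,-0.5,0.14,0,0,0.416,1,0.5,-0.5,0.14,0,0,0.416,1,0.5,-0.5,0.14,0,0,0.416,1,0.5,-0.5,0.14,0,0,0.416,1,0.5,-0.5,0.14,0,0,0.416,1,0.5,-0.5,0.14,0,0,0.416,1]'

```text
clock: 1.78
tcp_pos: [0.406, 0.4609, 0.2499]
tcp_rot: [[-0.173, 0.0, -0.985], [0.985, 0.001, -0.173], [0.001, -1.0, -0.0]]
force: [-0.0, 1.8, -0.4]
width: 0.0474
```

```bash
cat >> h.py <<'E'
p0=np.load("p.npy")
def box(P,p=p0):
    P=np.array(P);c,s=np.cos(p[2]),np.sin(p[2]);d=P[:2]-p[:2]
    return np.array([c*d[0]+s*d[1],-s*d[0]+c*d[1],P[2]])
def st(tg=()):
    s=read_state();R=np.array(s["tcp_rot"]);T=np.array(s["tcp_pos"])
    print("t",round(s["clock"],2),"tcp",T.round(4),"box",box(T).round(4),"yaw",np.degrees(np.arctan2(R[1,0],R[0,0])).round(2),"ydir",R[:,1].round(3),"F",np.round(s["force"],1),"w",round(s["width"],4))
    for g in tg: print(g,"->",((W(p0,g)[0]-T)/.25).round(3).tolist())
    return s
E
python3 -c "
from h import *
st([[.06,.21,.25],[.06,.19,.183]])"
```

```text
t 1.78 tcp [0.406  0.4609 0.2499] box [-0.0704  0.4052  0.2499] yaw 99.96 ydir [ 0.     0.001 -1.   ] F [-0.   1.8 -0.4] w 0.0474
[0.06, 0.21, 0.25] -> [0.652, -0.676, 0.0]
[0.06, 0.19, 0.183] -> [0.666, -0.755, -0.268]
```

>>> drive_tool --moves '[0.652,-0.676,0,0,0,0,1,0.652,-0.676,0,0,0,0,1,0.652,-0.676,0,0,0,0,1,0.652,-0.676,0,0,0,0,1,0.652,-0.676,0,0,0,0,1,0.652,-0.676,0,0,0,0,1,0.666,-0.755,-0.268,0,0,0,1,0.666,-0.755,-0.268,0,0,0,1,0.666,-0.755,-0.268,0,0,0,1,0.666,-0.755,-0.268,0,0,0,1]'

```text
clock: 2.62
tcp_pos: [0.57, 0.2743, 0.1812]
tcp_rot: [[-0.178, -0.004, -0.984], [0.984, -0.001, -0.178], [-0.0, -1.0, 0.004]]
force: [-0.8, 0.2, 0.2]
width: 0.0004
```

```bash
python3 -c "
from h import *
g=[]
for th in (1.57,1.45,1.3,1.15,1.0,.85,.7,.55,.4,.25,.12,0,-.05): g.append([.06,.13-.09*np.cos(th)+.016,.095+.09*np.sin(th)])
st(g)
cv2.imwrite('pics/w1.png',camera('wrist'))"
```

```text
t 2.62 tcp [0.57   0.2743 0.1812] box [0.058  0.1924 0.1812] yaw 100.25 ydir [-0.004 -0.001 -1.   ] F [-0.8  0.2  0.2] w 0.0004
[0.06, np.float64(0.145928330596034), np.float64(0.1849999714638651)] -> [0.041, -0.182, 0.015]
[0.06, np.float64(0.135154750756937), np.float64(0.18434416919338298)] -> [0.048, -0.224, 0.012]
[0.06, np.float64(0.12192510542378714), np.float64(0.18172023668754736)] -> [0.058, -0.276, 0.002]
[0.06, np.float64(0.10923613032042584), np.float64(0.17714875462344687)] -> [0.067, -0.326, -0.016]
[0.06, np.float64(0.09737279247186743), np.float64(0.17073238863271067)] -> [0.075, -0.373, -0.042]
[0.06, np.float64(0.0866015168703516), np.float64(0.16261523646262632)] -> [0.083, -0.415, -0.074]
[0.06, np.float64(0.07716420314439604), np.float64(0.1529795918513922)] -> [0.09, -0.452, -0.113]
[0.06, np.float64(0.0692727930146445), np.float64(0.14204185060375935)] -> [0.095, -0.483, -0.157]
[0.06, np.float64(0.06310451053974035), np.float64(0.13004765080777855)] -> [0.1, -0.508, -0.205]
[0.06, np.float64(0.058797882046041985), np.float64(0.11726635633290707)] -> [0.103, -0.525, -0.256]
[0.06, np.float64(0.05664722277315204), np.float64(0.10577409865600275)] -> [0.104, -0.533, -0.302]
[0.06, np.float64(0.05600000000000001), np.float64(0.095)] -> [0.105, -0.536, -0.345]
[0.06, np.float64(0.05611247656445305), np.float64(0.09050187476563895)] -> [0.105, -0.535, -0.363]
```

View pics/w1.png

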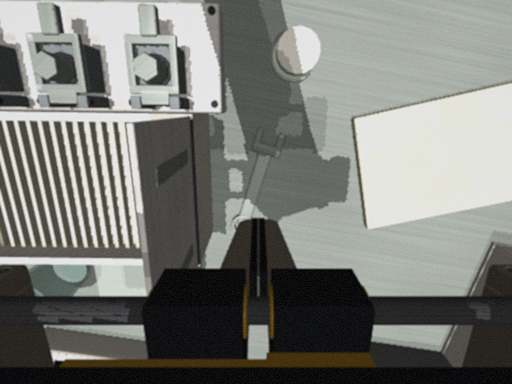

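>>> drive_tool --moves '[0.04,-0.18,0.01,0,0,0,1,0.045,-0.22,0.005,0,0,0,1,0.055,-0.25,0,0,0,0,1,0.06,-0.28,0,0,0,0,1,0.065,-0.305,-0.01,0,0,0,1,0.067,-0.33,-0.02,0,0,0,1,0.07,-0.352,-0.03,0,0,0,1,0.075,-0.375,-0.045,0,0,0,1]'

```text
clock: 3.33
tcp_pos: [0.5905, 0.1793, 0.1713]
tcp_rot: [[-0.178, 0.0, -0.984], [0.984, 0.0, -0.178], [0.0, -1.0, -0.0]]
force: [-0.8, 0.3, 1.4]
width: 0.0001
```

```bash
python3 -c "
from h import *
g=[]
for th in (1.0,.85,.7,.55,.4,.25,.12,0,-.05): g.append([.06,.13-.09*np.cos(th)+.016,.095+.09*np.sin(th)])
st(g)
cv2.imwrite('pics/s2.png',cv2.resize(camera('scene')[145:275,195:365],(680,520)))"
```

```text
t 3.33 tcp [0.5905 0.1793 0.1713] box [0.0613 0.0953 0.1713] yaw 100.26 ydir [ 0.  0. -1.] F [-0.8  0.3  1.4] w 0.0001
[0.06, np.float64(0.09737279247186743), np.float64(0.17073238863271067)] -> [-0.007, 0.007, -0.002]
[0.06, np.float64(0.0866015168703516), np.float64(0.16261523646262632)] -> [0.001, -0.035, -0.035]
[0.06, np.float64(0.07716420314439604), np.float64(0.1529795918513922)] -> [0.008, -0.072, -0.073]
[0.06, np.float64(0.0692727930146445), np.float64(0.14204185060375935)] -> [0.013, -0.104, -0.117]
[0.06, np.float64(0.06310451053974035), np.float64(0.13004765080777855)] -> [0.018, -0.128, -0.165]
[0.06, np.float64(0.058797882046041985), np.float64(0.11726635633290707)] -> [0.021, -0.145, -0.216]
[0.06, np.float64(0.05664722277315204), np.float64(0.10577409865600275)] -> [0.022, -0.153, -0.262]
[0.06, np.float64(0.05600000000000001), np.float64(0.095)] -> [0.023, -0.156, -0.305]
[0.06, np.float64(0.05611247656445305), np.float64(0.09050187476563895)] -> [0.023, -0.155, -0.323]
```

View pics/s2.png

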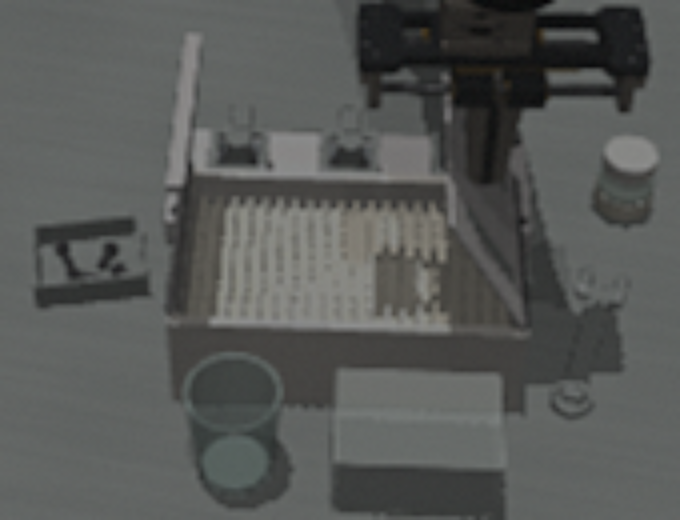

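>>> drive_tool --moves '[0,-0.03,-0.03,0,0,0,1,0,-0.06,-0.055,0,0,0,1,0.005,-0.08,-0.085,0,0,0,1,0.01,-0.105,-0.117,0,0,0,1,0.013,-0.12,-0.15,0,0,0,1,0.016,-0.135,-0.18,0,0,0,1,0.018,-0.145,-0.216,0,0,0,1,0.02,-0.15,-0.25,0,0,0,1,0.02,-0.155,-0.28,0,0,0,1]'

```text
clock: 4.13
tcp_pos: [0.5956, 0.14, 0.1002]
tcp_rot: [[-0.177, -0.0, -0.984], [0.984, -0.0, -0.177], [-0.0, -1.0, 0.0]]
force: [0.7, -0.1, 0.4]
width: 0.0002
```

>>> drive_tool --moves '[0,0,-0.02,0,0,0,1,0,0,-0.035,0,0,0,1,0,0,-0.05,0,0,0,1,0,0,-0.05,0,0,0,1]'

```text
clock: 4.47
tcp_pos: [0.5956, 0.14, 0.095]
tcp_rot: [[-0.177, -0.0, -0.984], [0.984, -0.0, -0.177], [-0.0, -1.0, 0.001]]
force: [-16.6, -4.9, 43.4]
width: 0.0001
```

```bash
python3 -c "
from h import *
st()
cv2.imwrite('pics/s3.png',cv2.resize(camera('scene')[145:275,195:365],(680,520)))"
```

```text
t 4.47 tcp [0.5956 0.14   0.095 ] box [0.0594 0.0557 0.095 ] yaw 100.2 ydir [-0. -0. -1.] F [-16.6  -4.9  43.4] w 0.0001
```

View pics/s3.png

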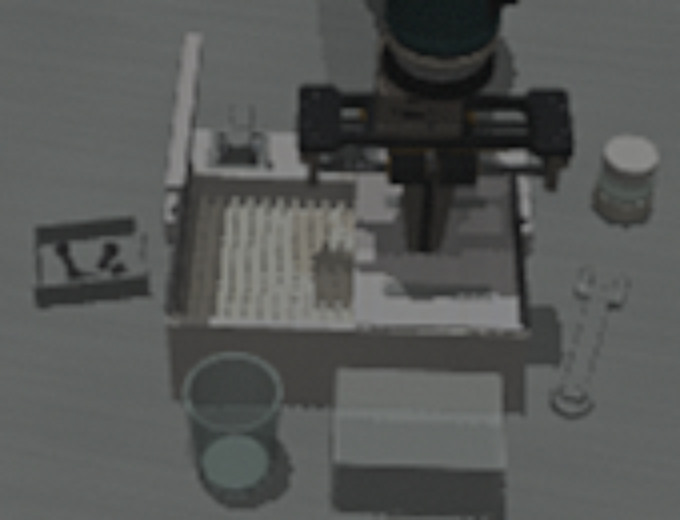

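>>> drive_tool --moves '[0,0,0.3,0,0,0,1,0,0,0.78,0,0,0,1,0,0,0.78,0,0,0,1,0,0,0.78,0,0,0,1,0,0,0.78,0,0,0,1,0,0,0.78,0,0,0,1,0.09,-0.5,0.78,0,0,0,1,0.09,-0.5,0.78,0,0,0,1,0.09,-0.5,0.78,0,0,0,1,0.09,-0.5,0.78,0,0,0,1]'

```text
clock: 5.35
tcp_pos: [0.6187, 0.0048, 0.2831]
tcp_rot: [[-0.166, 0.0, -0.986], [0.986, -0.006, -0.166], [-0.005, -1.0, 0.001]]
force: [-0.6, -0.9, 0.6]
width: 0.0007
```

```bash
python3 -c "
from h import *
st([[.06,-.21,.29],[.06,-.195,.189]])"
```

```text
t 5.35 tcp [0.6187 0.0048 0.2831] box [ 0.0582 -0.0814  0.2831] yaw 99.55 ydir [ 0.    -0.006 -1.   ] F [-0.6 -0.9  0.6] w 0.0007
[0.06, -0.21, 0.29] -> [0.098, -0.505, 0.027]
[0.06, -0.195, 0.189] -> [0.088, -0.446, -0.377]
```

>>> drive_tool --moves '[0.1,-0.545,0.027,0,0,0,1,0.1,-0.545,0.027,0,0,0,1,0.1,-0.545,0.027,0,0,0,1,0.1,-0.545,0.027,0,0,0,1,0.1,-0.545,0.027,0,0,0,1,0.09,-0.5,-0.377,0,0,0,1,0.09,-0.5,-0.377,0,0,0,1,0.09,-0.5,-0.377,0,0,0,1,0.09,-0.5,-0.377,0,0,0,1]'

```text
clock: 6.1
tcp_pos: [0.637, -0.1059, 0.1835]
tcp_rot: [[-0.18, -0.01, -0.984], [0.984, 0.003, -0.18], [0.005, -1.0, 0.01]]
force: [-0.0, -0.4, -0.6]
width: 0.0004
```

```bash
python3 -c "
from h import *
g=[]
for th in (1.57,1.45,1.3,1.15,1.0,.85,.7,.55,.4,.25,.12,0,-.05): g.append([.06,-.13+.09*np.cos(th)-.016,.101+.09*np.sin(th)])
st(g)
cv2.imwrite('pics/w2.png',camera('wrist'))"
```

```text
t 6.1 tcp [ 0.637  -0.1059  0.1835] box [ 0.0565 -0.1936  0.1835] yaw 100.39 ydir [-0.01   0.003 -1.   ] F [-0.  -0.4 -0.6] w 0.0004
[0.06, np.float64(-0.145928330596034), np.float64(0.1909999714638651)] -> [-0.02, 0.19, 0.03]
[0.06, np.float64(-0.135154750756937), np.float64(0.19034416919338298)] -> [-0.028, 0.233, 0.027]
[0.06, np.float64(-0.12192510542378714), np.float64(0.18772023668754736)] -> [-0.037, 0.285, 0.017]
[0.06, np.float64(-0.10923613032042584), np.float64(0.18314875462344687)] -> [-0.046, 0.335, -0.001]
[0.06, np.float64(-0.09737279247186743), np.float64(0.17673238863271068)] -> [-0.055, 0.381, -0.027]
[0.06, np.float64(-0.0866015168703516), np.float64(0.16861523646262633)] -> [-0.062, 0.424, -0.06]
[0.06, np.float64(-0.07716420314439604), np.float64(0.1589795918513922)] -> [-0.069, 0.461, -0.098]
[0.06, np.float64(-0.0692727930146445), np.float64(0.14804185060375935)] -> [-0.074, 0.492, -0.142]
[0.06, np.float64(-0.06310451053974035), np.float64(0.13604765080777856)] -> [-0.079, 0.516, -0.19]
[0.06, np.float64(-0.058797882046041985), np.float64(0.12326635633290707)] -> [-0.082, 0.533, -0.241]
[0.06, np.float64(-0.05664722277315204), np.float64(0.11177409865600275)] -> [-0.083, 0.542, -0.287]
[0.06, np.float64(-0.05600000000000001), np.float64(0.101)] -> [-0.084, 0.544, -0.33]
[0.06, np.float64(-0.05611247656445305), np.float64(0.09650187476563896)] -> [-0.084, 0.544, -0.348]
```

View pics/w2.png

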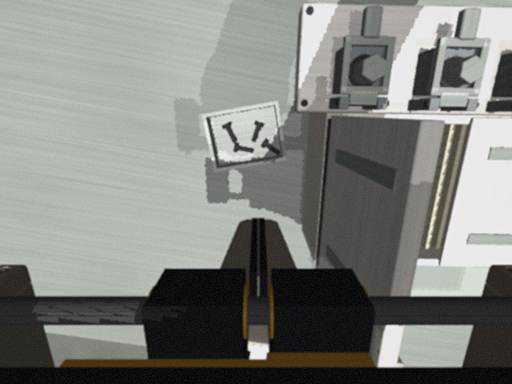

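>>> drive_tool --moves '[-0.034,0.19,0,0,0,0,1,-0.04,0.24,0,0,0,0,1,-0.045,0.27,-0.005,0,0,0,1,-0.05,0.3,-0.01,0,0,0,1,-0.055,0.33,-0.015,0,0,0,1,-0.06,0.35,-0.022,0,0,0,1,-0.062,0.375,-0.037,0,0,0,1,-0.068,0.4,-0.05,0,0,0,1,-0.072,0.42,-0.065,0,0,0,1,-0.076,0.44,-0.082,0,0,0,1]'

```text
clock: 6.98
tcp_pos: [0.6215, 0.0005, 0.1687]
tcp_rot: [[-0.177, -0.0, -0.984], [0.984, 0.0, -0.177], [0.0, -1.0, 0.0]]
force: [1.1, -0.1, 1.0]
width: 0.0005
```

```bash
python3 -c "
from h import *
g=[]
for th in (.85,.7,.55,.4,.25,.12,0,-.05): g.append([.06,-.13+.09*np.cos(th)-.016,.101+.09*np.sin(th)])
st(g)
cv2.imwrite('pics/s4.png',cv2.resize(camera('scene')[145:275,195:365],(680,520)))"
```

```text
t 6.98 tcp [6.215e-01 5.000e-04 1.687e-01] box [ 0.0602 -0.0861  0.1687] yaw 100.19 ydir [-0.  0. -1.] F [ 1.1 -0.1  1. ] w 0.0005
[0.06, np.float64(-0.0866015168703516), np.float64(0.16861523646262633)] -> [-0.0, -0.002, -0.0]
[0.06, np.float64(-0.07716420314439604), np.float64(0.1589795918513922)] -> [-0.007, 0.035, -0.039]
[0.06, np.float64(-0.0692727930146445), np.float64(0.14804185060375935)] -> [-0.013, 0.066, -0.082]
[0.06, np.float64(-0.06310451053974035), np.float64(0.13604765080777856)] -> [-0.017, 0.091, -0.13]
[0.06, np.float64(-0.058797882046041985), np.float64(0.12326635633290707)] -> [-0.02, 0.107, -0.182]
[0.06, np.float64(-0.05664722277315204), np.float64(0.11177409865600275)] -> [-0.021, 0.116, -0.228]
[0.06, np.float64(-0.05600000000000001), np.float64(0.101)] -> [-0.022, 0.118, -0.271]
[0.06, np.float64(-0.05611247656445305), np.float64(0.09650187476563896)] -> [-0.022, 0.118, -0.289]
```

View pics/s4.png

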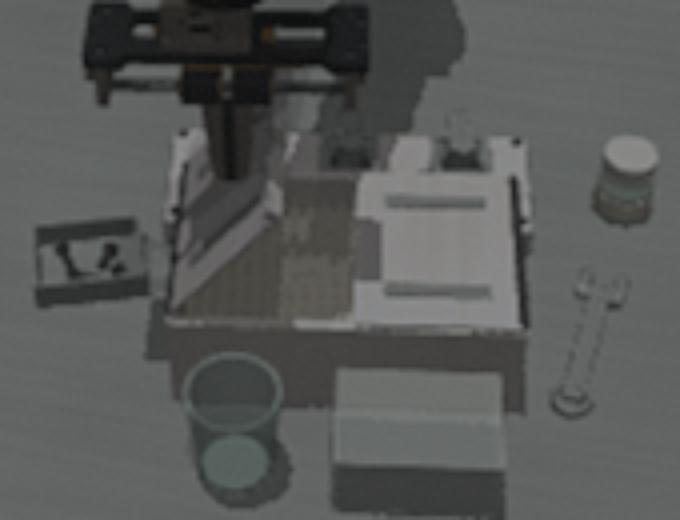

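>>> drive_tool --moves '[-0.004,0.025,-0.03,0,0,0,1,-0.008,0.045,-0.055,0,0,0,1,-0.013,0.066,-0.085,0,0,0,1,-0.016,0.085,-0.12,0,0,0,1,-0.018,0.095,-0.15,0,0,0,1,-0.02,0.107,-0.182,0,0,0,1,-0.021,0.113,-0.215,0,0,0,1,-0.022,0.118,-0.245,0,0,0,1,-0.022,0.118,-0.26,0,0,0,1]'

```text
clock: 7.78
tcp_pos: [0.6153, 0.0299, 0.1025]
tcp_rot: [[-0.177, -0.002, -0.984], [0.984, -0.0, -0.177], [0.0, -1.0, 0.002]]
force: [0.0, 0.0, 0.0]
width: 0.001
```

>>> drive_tool --moves '[0,0,-0.015,0,0,0,1,0,0,-0.03,0,0,0,1,0,0,-0.04,0,0,0,1,0,0,-0.04,0,0,0,1]'

```text
clock: 8.12
tcp_pos: [0.6158, 0.0297, 0.1009]
tcp_rot: [[-0.177, -0.001, -0.984], [0.984, 0.001, -0.177], [0.001, -1.0, 0.001]]
force: [-19.6, -0.5, 46.0]
width: 0.0004
```

```bash
python3 -c "
from h import *
st()
cv2.imwrite('pics/s5.png',cv2.resize(camera('scene')[145:275,195:365],(680,520)))"
```

```text
t 8.12 tcp [0.6158 0.0297 0.1009] box [ 0.0597 -0.0563  0.1009] yaw 100.17 ydir [-0.001  0.001 -1.   ] F [-19.6  -0.5  46. ] w 0.0004
```

View pics/s5.png

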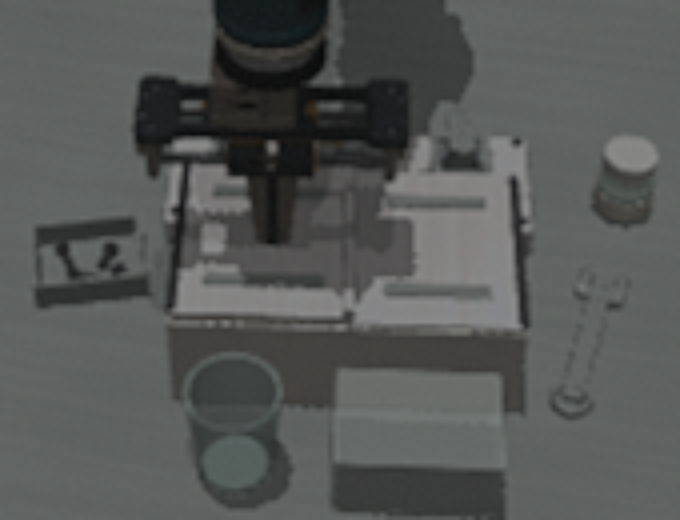

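>>> drive_tool --moves '[0,0,0.2,0,0,0,1,-0.26,0.1,0.5,0,0,0,1,-0.27,0.18,0.5,0,0,0,1,-0.27,0.18,0.5,0,0,0,1,-0.27,0.18,0.5,0,0,0,1,-0.27,0.18,0.5,0,0,0,1,-0.27,0.18,0.5,0,0,0,1,-0.27,0.18,0.5,0,0,0,1]'

```text
clock: 8.83
tcp_pos: [0.5486, 0.0733, 0.2177]
tcp_rot: [[-0.175, -0.002, -0.984], [0.984, -0.001, -0.175], [-0.001, -1.0, 0.002]]
force: [-0.0, 1.1, -0.0]
width: 0.0001
```

```bash
cat >> h.py <<'E'
def wproj(s,P):
    m=camera_model("wrist");M=np.array(m["mount"]);R=np.array(s["tcp_rot"]);T=np.array(s["tcp_pos"])
    Pt=(np.atleast_2d(P)-T)@R; Pc=(Pt-M[:3,3])@M[:3,:3]
    q=Pc@np.array(m["camera_matrix"]).T; return q[:,:2]/q[:,2:]
E
python3 -c "
from h import *
s=st()
im=camera('wrist');cv2.imwrite('pics/w3raw.png',im);import pickle;pickle.dump(s,open('s3.pkl','wb'))
P=[[p0[3]+a,y,z] for y in(.09,0,-.09) for a,z in((0,.088),(-.036,.068))]
q=wproj(s,W(p0,P));print(q.round(1).tolist())
b=cv2.resize(im,(800,600),interpolation=cv2.INTER_CUBIC)
cv2.imwrite('pics/w3.png',b)
"
```

```text
t 8.83 tcp [0.5486 0.0733 0.2177] box [ 0.0013 -0.0015  0.2177] yaw 100.1 ydir [-0.002 -0.001 -1.   ] F [-0.   1.1 -0. ] w 0.0001
[[343.6, 122.9], [341.0, 88.5], [259.6, 123.0], [259.5, 88.6], [175.7, 123.1], [178.2, 88.7]]
```

View pics/w3.png

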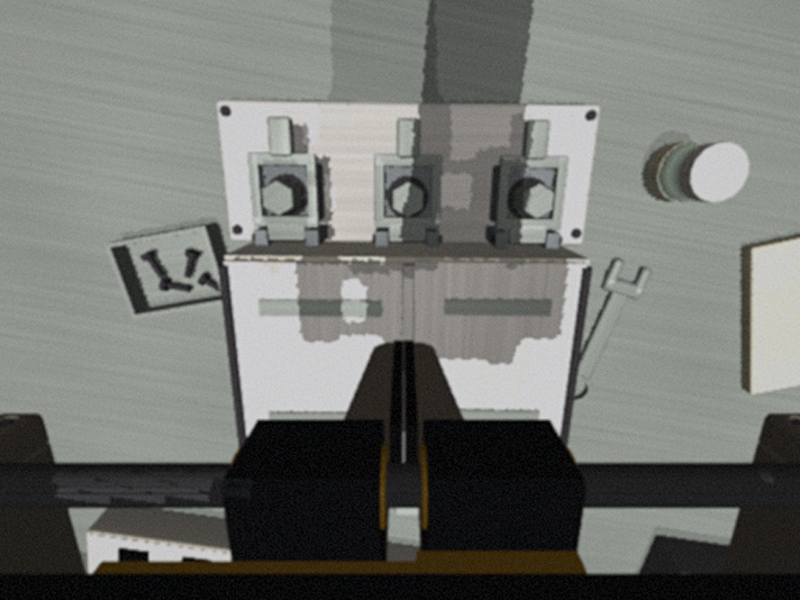

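```bash
python3 - <<'E'
from h import *
import pickle
s=pickle.load(open('s3.pkl','rb'))
ob=(np.array([[539,198],[407,196],[278,195],[537,139],[408,137],[280,135.5],[218,101],[600,107]])+.5)/1.5625-.5
def f(p):
    bx,tx=p[3],p[4]
    T=[[bx,y,.088] for y in(.09,0,-.09)]+[[tx,y,.073] for y in(.09,0,-.09)]+[[-.13,-.15,.03],[-.13,.15,.03]]
    return (wproj(s,W(p,T))-ob).ravel()
r=least_squares(f,[*p0,p0[3]-.036],x_scale=.01);print(r.x.round(4));print(f(r.x).reshape(-1,2).round(1).tolist())
print(p0)
E
```

```text
[ 0.5483  0.0754  0.1635 -0.0638 -0.1031]
[[-0.2, 0.1], [0.7, 0.2], [-0.5, -0.3], [0.6, 0.0], [0.5, 0.1], [-0.4, -0.1], [-2.0, 0.3], [1.3, 0.1]]
[ 0.54701747  0.07461374  0.17809374 -0.06501839]
```

```bash
python3 - <<'E'
import numpy as np
np.save("p.npy",[.548,.0752,.168,-.064])
E
python3 -c "
from h import *
st([[-.064,y,z] for y in(0,.09,-.09) for z in(.12,.083)])"
```

```text
t 8.88 tcp [0.5485 0.0734 0.2175] box [ 2.000e-04 -1.900e-03  2.175e-01] yaw 100.1 ydir [-0.002 -0.001 -1.   ] F [-0.2 -0.3 -0.2] w 0.0004
[-0.064, 0, 0.12] -> [-0.255, -0.035, -0.39]
[-0.064, 0, 0.083] -> [-0.255, -0.035, -0.538]
[-0.064, 0.09, 0.12] -> [-0.315, 0.32, -0.39]
[-0.064, 0.09, 0.083] -> [-0.315, 0.32, -0.538]
[-0.064, -0.09, 0.12] -> [-0.194, -0.39, -0.39]
[-0.064, -0.09, 0.083] -> [-0.194, -0.39, -0.538]
```

>>> drive_tool --moves '[-0.255,-0.035,-0.2,0,0,0,1,-0.255,-0.035,-0.35,0,0,0,1,-0.255,-0.035,-0.42,0,0,0,1,-0.255,-0.035,-0.42,0,0,0,1,-0.255,-0.035,-0.46,0,0,0,1,-0.255,-0.035,-0.5,0,0,0,1,-0.255,-0.035,-0.53,0,0,0,1,-0.255,-0.035,-0.54,0,0,0,1,-0.255,-0.035,-0.54,0,0,0,1]'

```text
clock: 9.63
tcp_pos: [0.486, 0.066, 0.0843]
tcp_rot: [[-0.177, 0.001, -0.984], [0.984, 0.0, -0.177], [-0.0, -1.0, -0.001]]
force: [0.1, 0.2, 0.4]
width: 0.0006
```

```bash
python3 -c "
from h import *
st([[-.064,y,z] for y in(0,.09,-.09) for z in(.12,.083)])"
```

```text
t 9.63 tcp [0.486  0.066  0.0843] box [-0.0627  0.0013  0.0843] yaw 100.19 ydir [ 0.001  0.    -1.   ] F [0.1 0.2 0.4] w 0.0006
[-0.064, 0, 0.12] -> [-0.004, -0.006, 0.143]
[-0.064, 0, 0.083] -> [-0.004, -0.006, -0.005]
[-0.064, 0.09, 0.12] -> [-0.065, 0.349, 0.143]
[-0.064, 0.09, 0.083] -> [-0.065, 0.349, -0.005]
[-0.064, -0.09, 0.12] -> [0.056, -0.361, 0.143]
[-0.064, -0.09, 0.083] -> [0.056, -0.361, -0.005]
```

>>> drive_tool --moves '[-0.004,-0.006,-0.01,0,0,0,1,-0.004,-0.006,-0.02,0,0,0,1,-0.004,-0.006,-0.03,0,0,0,1,-0.004,-0.006,-0.03,0,0,0,1]'

```text
clock: 9.97
tcp_pos: [0.4854, 0.0648, 0.0811]
tcp_rot: [[-0.177, 0.003, -0.984], [0.984, 0.001, -0.177], [0.001, -1.0, -0.003]]
force: [-10.6, -1.2, 39.7]
width: 0.0001
```

```bash
python3 -c "
from h import *
st()"
```

```text
t 9.97 tcp [0.4854 0.0648 0.0811] box [-0.0635  0.0003  0.0811] yaw 100.2 ydir [ 0.003  0.001 -1.   ] F [-10.6  -1.2  39.7] w 0.0001
```

>>> drive_tool --moves '[0,0,0.17,0,0,0,1,0,0,0.19,0,0,0,1,-0.168,-0.029,0.19,0,0,0,-0.1,-0.168,-0.029,0.19,0,0,0,-0.1,-0.168,-0.029,0.19,0,0,0,-0.1,-0.168,-0.029,0.19,0,0,0,-0.1,-0.168,-0.029,0.19,0,0,0,-0.1,-0.168,-0.029,0.19,0,0,0,-0.1]'

```text
clock: 10.63
tcp_pos: [0.4428, 0.0574, 0.1242]
tcp_rot: [[-0.177, 0.001, -0.984], [0.984, 0.0, -0.177], [-0.0, -1.0, -0.001]]
force: [-0.9, -0.2, -0.1]
width: 0.0382
```

```bash
python3 -c "
from h import *
s=st([[-.106,0,.057]]);print(np.round(s['joints'],1))
im=camera('wrist');cv2.imwrite('pics/w4.png',cv2.resize(im,(800,600)))
print((wproj(s,W(p0,[[-.106,0,.073],[-.1145,.008,.073],[-.1145,-.008,.073]]))*1.5625).round(0).tolist())"
```

```text
t 10.63 tcp [0.4428 0.0574 0.1242] box [-1.067e-01  1.000e-04  1.242e-01] yaw 100.21 ydir [ 0.001  0.    -1.   ] F [-0.9 -0.2 -0.1] w 0.0382
[-0.106, 0, 0.057] -> [0.003, 0.0, -0.269]
[-14.9  14.7   3.6 124.1  -1.4  41.2  89.9]
[[403.0, 324.0], [418.0, 309.0], [389.0, 309.0]]
```

View pics/w4.png

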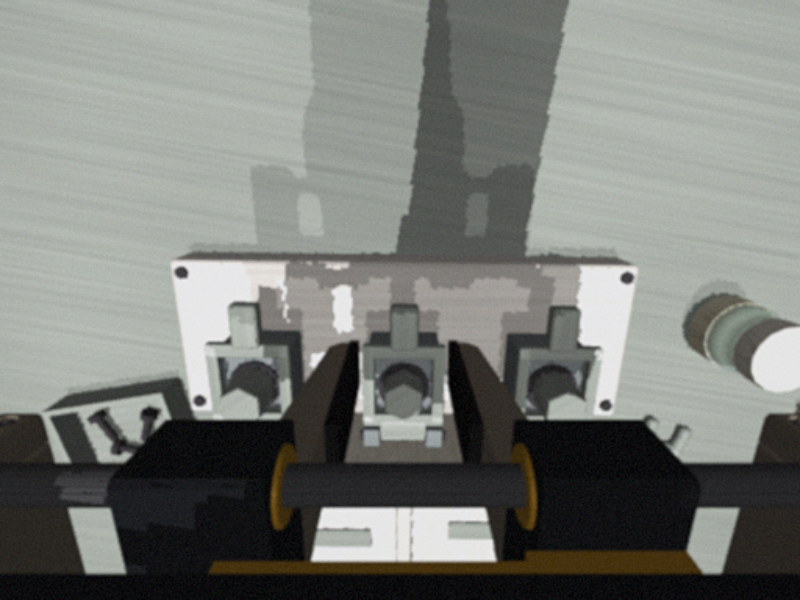

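>>> drive_tool --moves '[0.003,0.002,-0.12,0,0,0,-0.1,0.003,0.002,-0.2,0,0,0,-0.1,0.003,0.002,-0.265,0,0,0,-0.1,0.003,0.002,-0.265,0,0,0,-0.1,0.003,0.002,-0.265,0,0,0,-0.1]'

```text
clock: 11.1
tcp_pos: [0.4423, 0.0576, 0.0572]
tcp_rot: [[-0.177, -0.002, -0.984], [0.984, -0.001, -0.177], [-0.0, -1.0, 0.002]]
force: [-0.4, -0.8, -0.1]
width: 0.0506
```

>>> drive_tool --moves '[0,0,0,0,0,0,1,0,0,0,0,0,0,1,0,0,0,0,0,0,1,0,0,0,0,0,0,1,0,0,0,0,0,0,1,0,0,0,0,0,0,1]'

```text
clock: 11.6
tcp_pos: [0.4428, 0.0578, 0.0582]
tcp_rot: [[-0.177, 0.001, -0.984], [0.984, 0.0, -0.177], [0.0, -1.0, -0.001]]
force: [-0.6, 0.7, 1.5]
width: 0.0154
```

```bash
python3 -c "
from h import *
s=st()
cv2.imwrite('pics/w5.png',camera('wrist'))
T0=np.array(s['tcp_pos']);a0=np.array([np.cos(p0[2]),np.sin(p0[2]),0]);v=np.array([-a0[1],a0[0],0])
# tool motion: grasp point at tongue; TCP offset d below along tool
b=box(T0);hx=-.1025+.072;r=hx-b[0];zc=.068;d=zc-b[2];print('r',r,'d',d)
for a in (10,20,30,40,50,60,70,75):
    A=np.radians(a);t=np.radians(a*.4)
    G=np.array([hx-r*np.cos(A),zc+r*np.sin(A)])
    T=G+d*np.array([-np.sin(t),-np.cos(t)])
    w=np.array([(T[0]-b[0])*a0[0],(T[0]-b[0])*a0[1],T[1]-b[2]])/.25
    print(a,np.r_[w,v*t/1.5].round(3).tolist())
"
```

```text
t 11.6 tcp [0.4428 0.0578 0.0582] box [-0.1066  0.0005  0.0582] yaw 100.19 ydir [ 0.001  0.    -1.   ] F [-0.6  0.7  1.5] w 0.0154
r 0.07608178658856454 d 0.009763099458551305
10 [0.002, 0.0, 0.053, -0.008, 0.046, 0.0]
20 [0.013, 0.002, 0.104, -0.016, 0.092, 0.0]
30 [0.032, 0.005, 0.153, -0.023, 0.138, 0.0]
40 [0.06, 0.01, 0.197, -0.031, 0.184, 0.0]
50 [0.094, 0.016, 0.235, -0.039, 0.229, 0.0]
60 [0.134, 0.023, 0.267, -0.047, 0.275, 0.0]
70 [0.179, 0.03, 0.291, -0.054, 0.321, 0.0]
75 [0.203, 0.034, 0.299, -0.058, 0.344, 0.0]
```

View pics/w5.png

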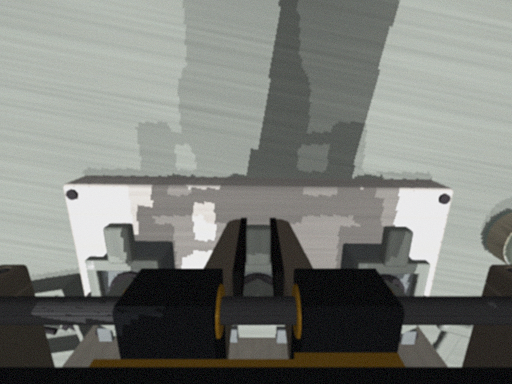

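>>> drive_tool --moves '[0.001,0,0.03,-0.004,0.023,0,1,0.002,0,0.053,-0.008,0.046,0,1,0.007,0.001,0.08,-0.012,0.07,0,1,0.013,0.002,0.104,-0.016,0.092,0,1,0.022,0.003,0.13,-0.02,0.115,0,1,0.032,0.005,0.153,-0.023,0.138,0,1,0.032,0.005,0.153,-0.023,0.138,0,1,0.032,0.005,0.153,-0.023,0.138,0,1]'

```text
clock: 12.32
tcp_pos: [0.45, 0.059, 0.0954]
tcp_rot: [[-0.177, -0.206, -0.962], [0.984, -0.034, -0.173], [0.003, -0.978, 0.209]]
force: [-0.7, 1.0, -1.6]
width: 0.0158
```

```bash
python3 -c "
from h import *
s=st();print(np.round(s['torque'],2))
cv2.imwrite('pics/w6.png',camera('wrist'))
cv2.imwrite('pics/s6.png',cv2.resize(camera('scene')[125:255,195:365],(680,520)))"
```

```text
t 12.32 tcp [0.45   0.059  0.0954] box [-0.0994  0.0004  0.0954] yaw 100.17 ydir [-0.206 -0.034 -0.978] F [-0.7  1.  -1.6] w 0.0158
[ 0.15 -0.06 -0.17]
```

View pics/w6.png

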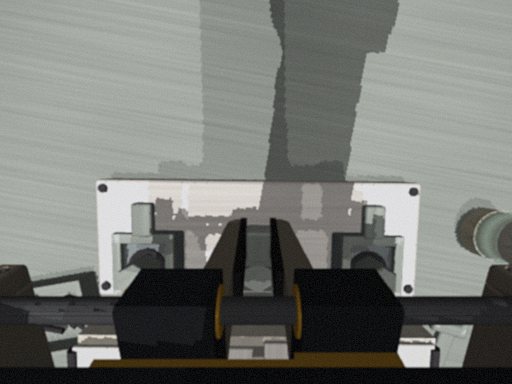

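View pics/s6.png

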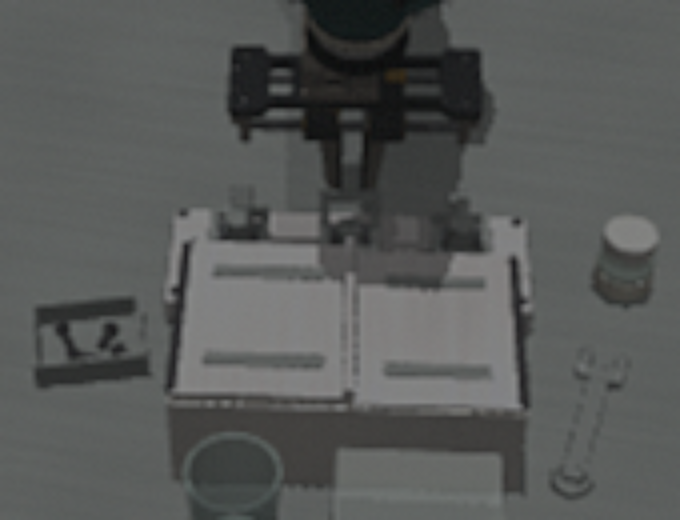

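>>> drive_tool --moves '[0.013,0.002,0.023,-0.004,0.023,0,1,0.028,0.005,0.044,-0.008,0.046,0,1,0.044,0.008,0.064,-0.012,0.07,0,1,0.062,0.011,0.082,-0.016,0.091,0,1,0.082,0.014,0.099,-0.02,0.114,0,1,0.102,0.018,0.114,-0.024,0.137,0,1,0.102,0.018,0.114,-0.024,0.137,0,1]'

```text
clock: 13.0
tcp_pos: [0.4751, 0.0632, 0.1244]
tcp_rot: [[-0.176, -0.405, -0.897], [0.984, -0.069, -0.162], [0.003, -0.912, 0.411]]
force: [-6.2, -0.8, 2.7]
width: 0.0155
```

>>> drive_tool --moves '[0.022,0.004,0.013,-0.004,0.023,0,1,0.045,0.007,0.024,-0.007,0.046,0,1,0.069,0.011,0.032,-0.011,0.069,0,1,0.069,0.011,0.032,-0.011,0.069,0,1,0.069,0.011,0.032,-0.011,0.069,0,1]'

```text
clock: 13.42
tcp_pos: [0.492, 0.066, 0.1326]
tcp_rot: [[-0.176, -0.495, -0.851], [0.984, -0.083, -0.155], [0.006, -0.865, 0.501]]
force: [-5.5, 0.4, 3.1]
width: 0.0158
```

```bash
python3 -c "
from h import *
s=st();print(np.round(s['torque'],2))
cv2.imwrite('pics/w7.png',camera('wrist'))
cv2.imwrite('pics/s7.png',cv2.resize(camera('scene')[125:255,195:365],(680,520)))"
```

```text
t 13.42 tcp [0.492  0.066  0.1326] box [-0.0568  0.0003  0.1326] yaw 100.12 ydir [-0.495 -0.083 -0.865] F [-5.5  0.4  3.1] w 0.0158
[-0.05  0.75 -0.17]
```

View pics/w7.png

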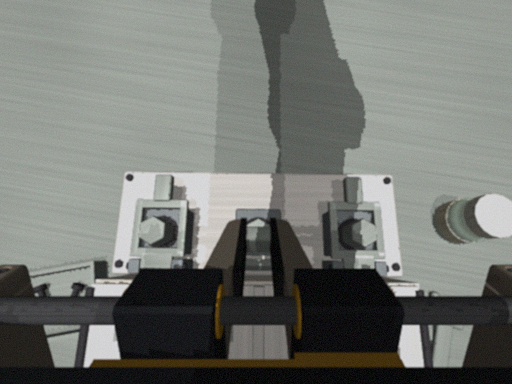

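View pics/s7.png

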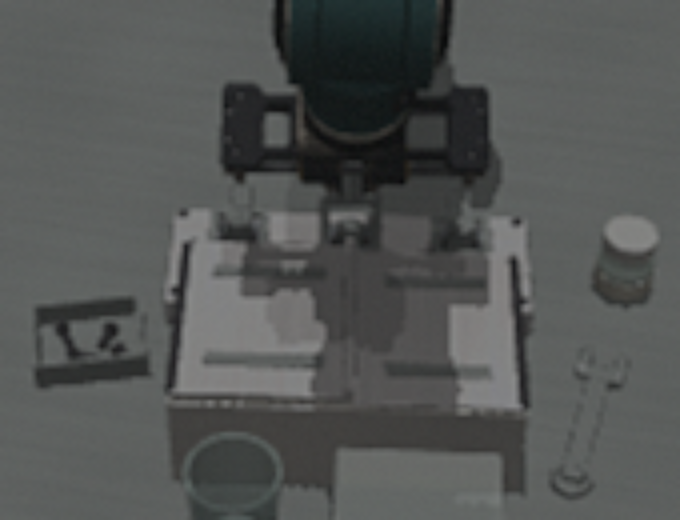

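```bash
python3 -c "
from h import *
s=read_state()
im=cv2.imread('pics/w7.png')
print('bolt',wproj(s,W(p0,[[-.064,y,.081] for y in(-.012,0,.012)])).round(0).tolist())
for a in (0,30,60,70,75):
  A=np.radians(a)
  print(a,[wproj(s,W(p0,[[-.0305-r*np.cos(A)+.005*np.sin(A),0,.068+r*np.sin(A)+.005*np.cos(A)]])).round(0).tolist() for r in(.06,.072,.084)])
print('tip',wproj(s,[s['tcp_pos']]).round(0))
cv2.imwrite('pics/w7z.png',cv2.resize(im[160:290,180:340],(800,650))[:600])
"
```

```text
bolt [[244.0, 228.0], [258.0, 229.0], [271.0, 229.0]]
0 [[[258.0, 200.0]], [[258.0, 188.0]], [[258.0, 176.0]]]
30 [[[258.0, 206.0]], [[258.0, 192.0]], [[258.0, 178.0]]]
60 [[[258.0, 234.0]], [[258.0, 224.0]], [[258.0, 214.0]]]
70 [[[258.0, 248.0]], [[258.0, 241.0]], [[258.0, 234.0]]]
75 [[[258.0, 256.0]], [[258.0, 251.0]], [[258.0, 246.0]]]
tip [[258. 233.]]
```

View pics/w7z.png

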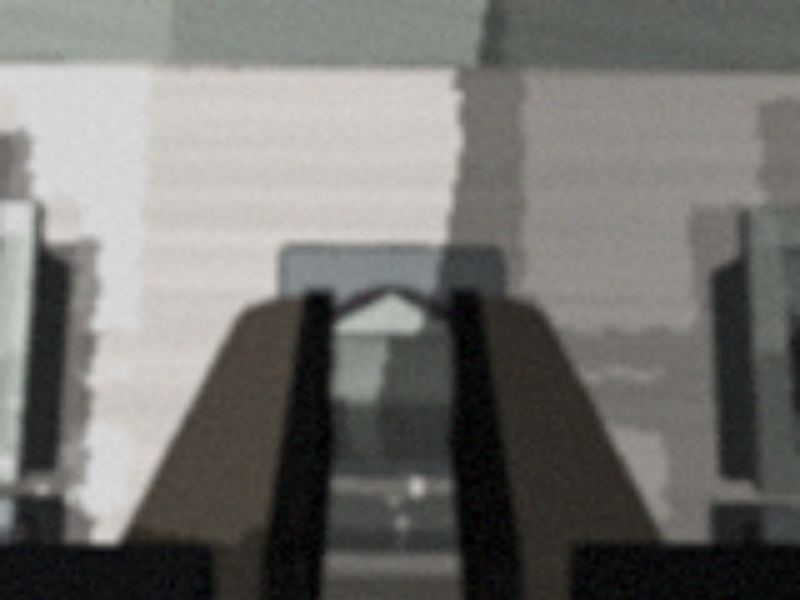

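```bash
python3 -c "
from h import *
s=st()
for a in (50,55,60,65,70,75,80):
  A=np.radians(a)
  print(a,[wproj(s,W(p0,[[-.0305-r*np.cos(A)+o*np.sin(A),0,.068+r*np.sin(A)+o*np.cos(A)]])).round(0)[0,1] for r,o in((.084,-.005),(.084,.005),(.06,.005),(.06,-.005))])
im=camera('top');cv2.imwrite('pics/t7.png',cv2.resize(im[125:260,160:320],(711,600)))
"
```

```text
t 13.52 tcp [0.4921 0.066  0.1326] box [-0.0567  0.0003  0.1326] yaw 100.12 ydir [-0.493 -0.083 -0.866] F [-4.2 -0.3  0.6] w 0.0155
50 [np.float64(189.0), np.float64(197.0), np.float64(222.0), np.float64(213.0)]
55 [np.float64(195.0), np.float64(205.0), np.float64(228.0), np.float64(218.0)]
60 [np.float64(202.0), np.float64(214.0), np.float64(234.0), np.float64(223.0)]
65 [np.float64(210.0), np.float64(223.0), np.float64(241.0), np.float64(229.0)]
70 [np.float64(220.0), np.float64(234.0), np.float64(248.0), np.float64(235.0)]
75 [np.float64(230.0), np.float64(246.0), np.float64(256.0), np.float64(242.0)]
80 [np.float64(241.0), np.float64(258.0), np.float64(264.0), np.float64(249.0)]
```

View pics/t7.png

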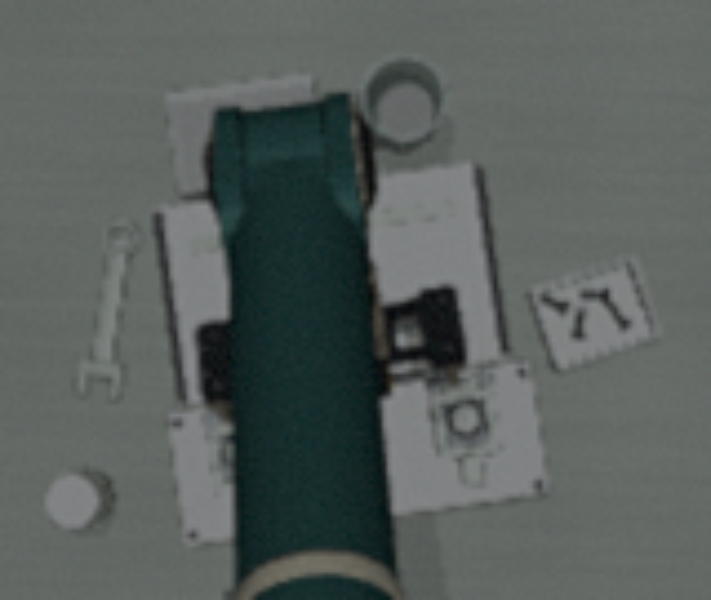

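```bash
python3 -c "
from h import *
st();print(sign_off())"
```

```text
t 13.57 tcp [0.4922 0.0661 0.1326] box [-0.0566  0.0003  0.1326] yaw 100.12 ydir [-0.493 -0.083 -0.866] F [-5.   0.1  1. ] w 0.0156
the job is handed in; nothing more can be done
None
```

The job is done and handed in at 13.6 s on the robot's clock, with the arm still holding the loose bolt's cap open.

- **Leaves:** I folded the inner leaf down first, then the outer one. Each ended against a firm stop at its shut height, 95 mm and 101 mm, under about 45 N. Both look shut in the scene camera pictures.
- **Bolt:** I tapped the middle bolt first, and it was the loose one. It sank from 88 to 81 mm and then stopped hard, so I did not tap the other two.
- **Cap:** I pinched the middle cap's tongue and lifted it to about 73 degrees. The arm's pose gives about 74 degrees, and the wrist picture gives about 73. Even if I misread the edge in that picture, it would still be about 66 degrees. The fingers are 15.6 mm apart, so they still hold the tongue, and the force is steady at about 5 N.
- **Surroundings:** The other two caps look shut in the last wrist picture. The bystanders I can see are where they were. In the last overhead picture the arm hides the middle of the box and part of the tip box.

No check failed. The box yaw came out slightly different in my two fits, 0.178 and 0.164 rad; I used 0.168.

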